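# Nest the orange tapered sleeve loosely in the blue cup

### The arm

A 6-joint arm with a two-finger parallel gripper is mounted at the origin on a cart in front of the work surface, level with it; the furniture and walls round the work are solid. World frame = base frame: x ahead of the robot, y to its left, z up, the work surface at z = 0. Lengths are in mm, angles in rad, forces in N, time in s.
With the tool pointing down it reaches from about 375 to 975 mm from the base axis. Payload 3.8 kg.
Tool frame: the origin (TCP) lies midway between the tips of the shut fingers; the grasp point (between the pads) lies 19 mm behind it (robot.pinch_z is the distance from the TCP to the grasp point, in mm); z points along the fingers, y is the line along which they close (so a half turn about z gives the same grasp; the last joint's range is limited). The gripper opens to 85 mm and grips with 20 to 120 N. Pads are 22 mm wide; open, the fingers measure 114 mm over their backs; the gripper's body (76 mm by 85 mm) begins 54 mm behind the grasp point. The pads swing forward as they close: fully open they stand 13 mm farther back than shut.
Start: joints at [1.126, 0.264, 1.604, -0, 1.274, -0.037], TCP at [267.696, 619.643, 231.28] pointing down, gripper open.
Joint ranges: [-2.63, 2.63], [-0.94, 2.18], [0.31, 2.57], [-1.31, 4.45], [0, 2.66], [-2.55, 2.55]. Speed limits (rad/s): [2.57, 2.57, 3.14, 3.14, 3.14, 3.14].

### API

Orientations are given as a 3x3 rotation matrix whose columns are the frame's x, y, z axes.
In Python, from station import robot, imaging, job gives the robot as it stands.
- The arm moves only by the tool step_arm, never from a script. Its argument "moves" is a list of rows, each an object with "linear": the shift along the world's x, y, z in mm, a list of three; "twist": the turn about the world's z in degrees; "jaw": the finger opening in mm, from 0 to 85.4. A call has 1 to 20 rows; each row shifts and turns the commanded pose from where the row before left it; what a row does not reach is not made up. A row lasts 1/8 s, in which the tool goes at most 62.5 mm and 10.7 degrees, less where a joint would pass 70% of its speed; a pose out of reach is approached as far as the arm can. A call is refused whole if a number of a shift passes 62.5 or a number of a turn 10.7, either way. A call with a gripper value outside its range is refused whole. The fingers move at their own pace and stop on an object; the grip force is fixed at half the most. Time passes only in rows, so rows that do not move let the fingers close. It gives the time, the measured TCP pose, the force, the opening and the grip force at its end, in the units of the state.
- robot.get_state(): the state, without advancing time (a new reading comes with each control period).
- imaging.get_image(name): name is "scene" or "top" or "wrist"; returns the picture (480x640x3 uint8, red, green, blue); there is no depth.
- imaging.get_calibration(name): a dict with "fx", "fy", "cx", "cy" (pixels), "R" (3x3) and "t" (3): a world point X has camera coordinates R X + t. Camera axes: x right, y down, z forward; pixel columns grow to the right and rows downward; lengths in mm; the calibration is good to about 2 mm. A picture is of the moment at which its call begins: read the wrist's pose just before it. get_calibration takes no time and is no camera call; for the wrist camera it gives the pose at the moment of the call.
- job.hand_in(): hands the job in; it is judged then, once.
The state is a dict: "clock": time; "joint_positions": joint angles; "qvel": joint speeds; "joint_efforts": joint torques, N m; "tcp_pos": TCP position; "tool_rot": TCP orientation; "force": force on the tool from outside, world axes, zero at the start; "torque": the same for the moment, N m; "opening": opening from 0.0 (shut) to 1.0 (fully open); "grip_force": force on a finger pad.
Only numpy, scipy, OpenCV 4.12 (cv2) and the standard library are available. Lean on these libraries where they do the work, as an engineer would, in place of code of your own. Each camera call takes 0.05 s, during which the arm holds its last target. There are 200 camera calls.

### The job

Lift the orange tapered sleeve out of the sloping rack, stand it upright on the round rubber pad and let go of it there. Then take it again by its thin top stub and nest it, upright, in the blue cup on the stand: lower it gently until just its own weight rests on the white sprung lining, and let go without pressing or dropping it, for a lining pushed far down wedges the sleeve. Leave the grey sleeve in the rack and do not knock over the brown dropper bottle.

Things in the scene. Friction and masses are not known exactly. Their poses are not given: they have to be found in the camera images.
- sleeve_orange: orange sleeve, 110 mm long, 0.15 to 0.29 kg, round about z. Origin: foot centre (thin end); z along the axis to the stub. Taper 0-46 mm, radius 16 to 26; belt 46-72 mm, radius 26; shoulder at 72; solid stub 72-110 mm, radius 15. Starts in either rack stall, leaning 35 degrees from upright, stub up and to the rack's +x; grasp it there by the belt, across, from above. Stands steadily on its foot
- sleeve_grey: grey sleeve of the same shape and frame, in the other stall; it stays there
- rack: fixed two-stall steel rack, +x away from the robot. Origin on the bench midway between the stalls. Base x -45 to 105, y +-118 mm; stalls at y +-58, sleeve feet at x 0, z 40 mm. A sleeve lies on two black rails and a foot plate and lifts straight up. Steel cheeks 6 mm either side of the stub, at x 57 to 71 and up to z 124 mm, leave no room for fingers there
- pad_top (a point): centre of the top face of the round black rubber pad, 120 mm across, 4 mm thick, fixed on the bench
- seat (a point): point on the blue cup's axis, 28 mm above the bench, where the sleeve's foot centre is when the sleeve just touches the unloaded lining; under its own weight it settles 1 to 2 mm lower. z up
- stand_mouth (a point): centre of the blue cup's mouth, 94 mm above the bench, 66 mm above the seat. Mouth radius 34 mm inside, 38 mm outside. With the sleeve nested the belt is almost hidden (no room for fingers beside it) and the shoulder stands 6 mm above the mouth. The cup is on a fixed aluminium plate 120 x 120 x 10 mm
- lining (a joint): white tapered lining inside the cup, on a spring: 0 standing free, grows as it is pushed down (m), 1 mm per 1.5 N. Beyond 9 mm (about 13 N) the sleeve counts as wedged; letting it fall more than about 15 mm onto the lining counts as dropping it. Its taper matches the sleeve's (12 degrees to the axis) and centres it
- dropper_bottle: brown dropper bottle with a black top, 25 mm across, 90 mm tall, standing loose behind the pad and the stand. Origin under its centre
There are look-alikes about, which are no part of the job. What is meant by the part that bears seat is not green, and is the larger of those in its own colour.

How it is judged (in metres and radians):
On the way, in this order (a step that is already met when the one before it is completed fails the run):
1. the orange sleeve stands upright on the pad, let go (horizontal distance between sleeve_orange and pad_top below 0.055 m and z of sleeve_orange in the frame of pad_top below 0.004 m and angle between sleeve_orange's own z axis and vertical below 0.08 rad and linear speed of sleeve_orange below 0.02 m/s and contact force between the fingers and sleeve_orange below 0.1 N), for 0.2 s.
2. the orange sleeve is taken again and lifted off the pad (z of sleeve_orange in the frame of pad_top above 0.03 m and contact force between the fingers and sleeve_orange above 1 N), for 0.1 s.
At the end, for the whole second after the job is handed in: the orange sleeve rests released and still in the blue cup, upright within 5 degrees, its foot within 5 mm of the cup's axis and 4 mm above to 6 mm below the seat; lining down less than 5 mm; grey sleeve within 20 mm of its start, dropper bottle upright (horizontal distance between sleeve_orange and seat below 0.005 m and z of sleeve_orange in the frame of seat between -0.006 and 0.004 m and angle between sleeve_orange's own z axis and vertical below 0.09 rad and linear speed of sleeve_orange below 0.02 m/s and contact force between the fingers and sleeve_orange below 0.1 N and value of joint lining below 0.005 m and distance of sleeve_grey from where it was at the start of the episode below 0.02 m and angle between dropper_bottle's own z axis and vertical below 0.3 rad); the robot touches nothing.
It fails at once if the lining is pushed down more than 9 mm: the sleeve is wedged (value of joint lining above 0.009 m).
It fails at once if the sleeve is dropped into the cup (falls released at over 0.5 m/s) (horizontal distance between sleeve_orange and seat below 0.03 m and z of sleeve_orange in the frame of seat below 0.06 m and linear speed of sleeve_orange above 0.5 m/s and contact force between the fingers and sleeve_orange below 0.1 N).
It fails at once if the grey sleeve is moved more than 20 mm (distance of sleeve_grey from where it was at the start of the episode above 0.02 m).
It fails at once if the dropper bottle is knocked over (angle between dropper_bottle's own z axis and vertical above 0.5 rad).
It also fails if it takes over 58 s, if anything falls off the work surface, if the arm or the gripper's body presses on something with over 40 N, if the wrist force passes 120 N, or if a joint passes its speed limit or range.

## Working session

There is one attempt and no reset: what is moved stays moved. The work goes in short steps, Python scripts to look and compute and a tool call to move; the robot and the scene stay as the last step left them, time stands still between calls to the robot, and variables do not carry over. Pictures are saved under pics/ and viewed, at most 10 in all, crops included, and the job is handed in when it is done.

Besides the shell and the picture viewer there is one more tool, called after "Request:" as name(argument=value, ...), one argument or row to a line, values as JSON. step_arm: Moves the arm, as the interface text tells. Its arguments: {"type":"object","properties":{"moves":{"type":"array"}},"required":["moves"]}

```bash
mkdir -p pics; python3 - <<'E'
from station import robot, imaging, job
import cv2,numpy as np
for n in ["scene","top"]:
    im=imaging.get_image(n); cv2.imwrite(f"pics/{n}0.png",im[:,:,::-1])
    c=imaging.get_calibration(n); print(n,{k:np.round(v,3).tolist() for k,v in c.items()})
s=robot.get_state(); print(s['clock'],np.round(s['tool_rot'],3).tolist(),s['opening'],s['force'])
E
```

```text
scene {'fx': 453.081, 'fy': 453.081, 'cx': 315.074, 'cy': 242.65, 'R': [[0.671, -0.741, 0.011], [-0.3, -0.285, -0.911], [0.678, 0.608, -0.413]], 't': [-427.535, 214.918, 824.477]}
top {'fx': 467.31, 'fy': 467.31, 'cx': 321.316, 'cy': 237.265, 'R': [[0.0, -1.0, 0.006], [-0.996, -0.001, -0.084], [0.084, -0.006, -0.996]], 't': [-92.701, 579.744, 1307.983]}
0.1 [[-0.918, 0.397, -0.001], [0.397, 0.918, -0.002], [0.0, -0.002, -1.0]] 1.0016783776264342 [ 0.41303102  0.72957274 -0.35325991]
```

View pics/scene0.png

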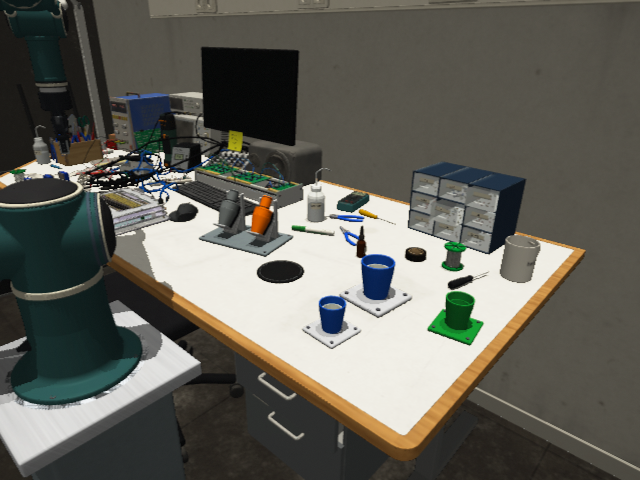

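View pics/top0.png

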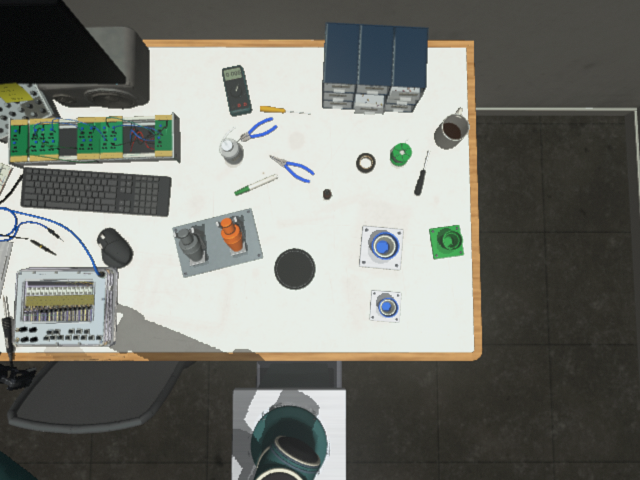

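Scene: grey sleeve left and orange right in the rack (top px ~(232,235)), pad at top px (295,268), the larger blue cup at (383,246), bottle at (327,194), decoy small blue and green cups.

```bash
cat > h.py <<'E'
from station import robot, imaging, job
import cv2,numpy as np
def ray(n,uv,z,c=None):
    c=c or imaging.get_calibration(n); R=np.array(c['R']);t=np.array(c['t'])
    d=R.T@np.array([(uv[0]-c['cx'])/c['fx'],(uv[1]-c['cy'])/c['fy'],1]); o=-R.T@t
    return o+d*(z-o[2])/d[2]
def proj(n,X,c=None):
    c=c or imaging.get_calibration(n); p=np.array(c['R'])@np.array(X)+np.array(c['t'])
    return np.array([c['fx']*p[0]/p[2]+c['cx'],c['fy']*p[1]/p[2]+c['cy']])
def blob(m,roi):
    x0,y0,x1,y1=roi; k=np.zeros(m.shape,np.uint8); k[y0:y1,x0:x1]=m[y0:y1,x0:x1].astype(np.uint8)*255
    cs,_=cv2.findContours(k,cv2.RETR_EXTERNAL,cv2.CHAIN_APPROX_NONE); return max(cs,key=cv2.contourArea)
def mid(c): M=cv2.moments(c); return np.array([M['m10'],M['m01']])/M['m00']
E
python3 - <<'E'
from h import *
np.set_printoptions(precision=1,suppress=True)
T=cv2.imread('pics/top0.png');S=cv2.imread('pics/scene0.png')
ht=cv2.cvtColor(T,cv2.COLOR_BGR2HSV).astype(int);hs=cv2.cvtColor(S,cv2.COLOR_BGR2HSV).astype(int)
# pad
for n,h,roi in (("top",ht,(270,244,320,294)),("scene",hs,(250,255,308,288))):
    c=blob(h[...,2]<70,roi);e=cv2.fitEllipse(c);print(n,"pad",e,ray(n,e[0],4))
# cup
blue=lambda h:(h[...,0]>100)&(h[...,0]<125)&(h[...,1]>120)
c=blob(blue(ht),(355,220,408,275));e=cv2.fitEllipse(cv2.convexHull(c));print("top cup blob",e,cv2.boundingRect(c),ray("top",e[0],94))
c=blob(blue(hs),(350,245,405,310));print("scene cup",cv2.boundingRect(c))
# upper rim in scene: 
top={}
for x,y in c[:,0]: top[x]=min(top.get(x,999),y)
print("scene rim upper edge",[(int(k),int(v)) for k,v in sorted(top.items())][::4])
# plate in top
w=(ht[...,2]<225)
# rack
g=(ht[...,1]>15)&(ht[...,2]<200)&(ht[...,2]>60)
c=blob(ht[...,2]<205,(160,200,268,282));r=cv2.minAreaRect(c);print("rack",r,cv2.boxPoints(r).tolist())
for z in(0,6,10):
    P=np.array([ray("top",p,z)[:2] for p in cv2.boxPoints(r)]);print(z,P.tolist(),np.linalg.norm(P-np.roll(P,1,0),axis=1))
org=lambda h:(h[...,0]<18)&(h[...,1]>150)&(h[...,2]>90)
for n,h,roi in (("top",ht,(205,200,260,270)),("scene",hs,(240,185,290,250))):
    c=blob(org(h),roi);print(n,"orange",mid(c),cv2.minAreaRect(c))
c=blob(ht[...,2]<90,(315,182,340,206));print("bottle",mid(c),ray("top",mid(c),90))
a=np.hstack([cv2.resize(T[195:285,165:275],None,fx=4,fy=4,interpolation=2),cv2.resize(T[215:305,350:440],None,fx=4,fy=4,interpolation=2)])
cv2.imwrite('pics/crop1.png',a)
E
```

```text
top pad ((293.81732177734375, 267.71875), (34.37743377685547, 36.08622360229492), 52.038597106933594) [493.5 -13.3   4. ]
scene pad ((279.96466064453125, 271.6761779785156), (21.165630340576172, 45.71602249145508), 88.49683380126953) [482.2 -21.5   4. ]
top cup blob ((384.7846374511719, 245.224853515625), (26.68721580505371, 26.969072341918945), 126.4028091430664) (372, 232, 27, 27) [ 552.6 -263.3   94. ]
scene cup (361, 254, 34, 46)
scene rim upper edge [(361, 261), (365, 256), (369, 255), (373, 254), (377, 254), (381, 255), (385, 255), (389, 257), (393, 260)]
rack ((217.0294647216797, 242.61767578125), (52.1451530456543, 83.18970489501953), 75.96376037597656) [[170.35299682617188, 227.4117889404297], [251.05885314941406, 207.23533630371094], [263.7059326171875, 257.82354736328125], [183.0000762939453, 278.0]]
0 [[610.1793457602374, 345.850498635238], [669.5961987854287, 112.51025041435557], [522.0649240718524, 74.06807419775052], [463.86546925208313, 305.5279378665791]] [151.8 240.8 152.5 238.7]
6 [[609.5500205206896, 343.94424213665127], [668.7032799199309, 111.63917163012098], [521.8265047576231, 73.36753814848788], [463.88524276603596, 303.8005661365292]] [151.1 239.7 151.8 237.6]
10 [[609.130470360991, 342.6734044709268], [668.1080006762656, 111.05845244063124], [521.667558548137, 72.90051411564613], [463.8984251086712, 302.6489849831626]] [150.6 239.  151.3 236.9]
top orange [231.  234.3] ((230.5270233154297, 234.16217041015625), (33.37299346923828, 18.412687301635742), 80.53767395019531)
scene orange [260.9 215. ] ((261.20001220703125, 213.9000244140625), (17.39252471923828, 38.263553619384766), 18.43494987487793)
bottle [326.7 194. ] [ 693.  -106.6   90. ]
```

View pics/crop1.png

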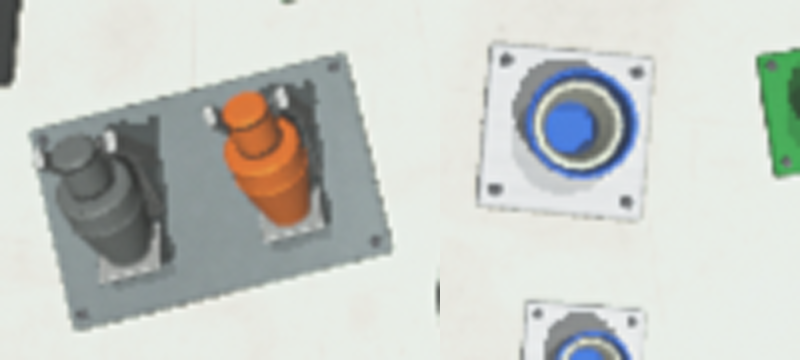

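The crop confirms the upper-left layout: orange stub at the rack's +x, and the big blue cup with its white lining ring clear. Moving above the orange sleeve to measure from close by.

Request:
step_arm(
  moves=[
    {"linear": [22,-33,5],"twist": 2.7,"jaw": 85},
    {"linear": [22,-33,5],"twist": 2.7,"jaw": 85},
    {"linear": [22,-33,5],"twist": 2.7,"jaw": 85},
    {"linear": [22,-33,5],"twist": 2.7,"jaw": 85},
    {"linear": [22,-33,5],"twist": 2.7,"jaw": 85},
    {"linear": [22,-33,5],"twist": 2.7,"jaw": 85},
    {"linear": [22,-33,5],"twist": 2.7,"jaw": 85},
    {"linear": [22,-33,5],"twist": 2.7,"jaw": 85},
    {"linear": [22,-33,5],"twist": 2.7,"jaw": 85},
    {"linear": [22,-33,5],"twist": 2.7,"jaw": 85},
    {"linear": [22,-33,0],"twist": 2.7,"jaw": 85},
    {"linear": [22,-33,0],"twist": 2.7,"jaw": 85},
    {"linear": [22,-33,0],"twist": 2.6,"jaw": 85},
    {"linear": [22,-33,0],"twist": 2.5,"jaw": 85},
    {"linear": [0,0,0],"twist": 0,"jaw": 85},
  ],
)

```text
clock: 1.98
tcp_pos: [576.5, 155.3, 280.5]
tool_rot: [[-0.971, -0.241, -0.001], [-0.241, 0.971, -0.001], [0.001, -0.001, -1.0]]
force: [-0.1, 0.7, 0.4]
opening: 0.996
grip_force: 0.0
```

```bash
python3 - <<'E'
from h import *
np.set_printoptions(precision=2,suppress=True)
s=robot.get_state();print(s['clock'],s['tcp_pos'],s['tool_rot'],s['joint_positions'])
c=imaging.get_calibration("wrist");im=imaging.get_image("wrist")[:,:,::-1].copy();cv2.imwrite('pics/w1.png',im)
np.save('w1.npy',c,allow_pickle=True)
print(-np.array(c['R']).T@np.array(c['t']))
u=np.array([.556,.1405,.819]);f=np.array([551.1,144.4,40])
h=cv2.cvtColor(im,cv2.COLOR_BGR2HSV).astype(int)
m=(h[...,0]<18)&(h[...,1]>150)&(h[...,2]>60); k=blob(m,(0,0,640,480));print(mid(k),cv2.minAreaRect(k))
for p in (0,46,59,72,110):
    q=proj("wrist",f+p*u,c);print(p,q,"top",proj("top",f+p*u));cv2.circle(im,tuple(int(v) for v in q),3,(255,0,0),-1)
cv2.imwrite('pics/w1a.png',im)
E
```

```text
1.975 [576.53 155.34 280.5 ] [[-0.97 -0.24 -0.  ]
 [-0.24  0.97 -0.  ]
 [ 0.   -0.   -1.  ]] [ 0.22  0.09  1.71 -0.    1.34 -1.59]
[506.63 137.47 422.93]
[319.71 208.56] ((319.5, 207.5), (101.0, 63.0), 90.0)
0 [318.82 168.27] top [237.11 246.91]
46 [318.65 205.18] top [232.51 236.7 ]
59 [318.59 216.73] top [231.16 233.71]
72 [318.53 228.83] top [229.79 230.68]
110 [318.34 267.8 ] top [225.66 221.52]
```

View pics/w1a.png

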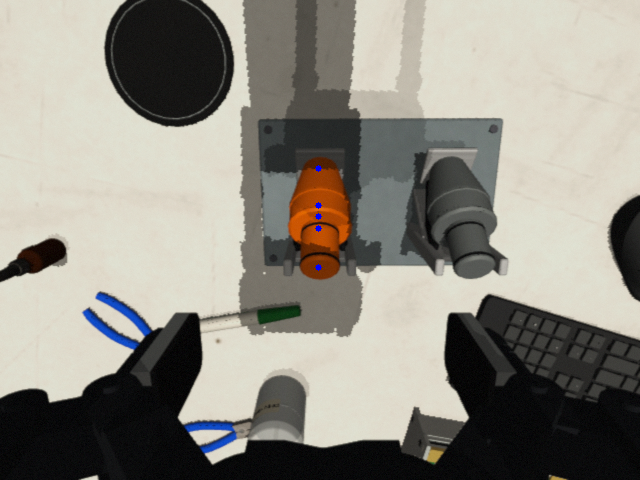

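The wrist view shows the predicted axis (blue dots, column 319) lying on the orange sleeve (blob column 319.5) to within a millimetre; the pad is at ~(169,58). Descending to grasp.

Request:
step_arm(
  moves=[
    {"linear": [10,-2,-40],"twist": 0,"jaw": 85},
    {"linear": [0,0,-45],"twist": 0,"jaw": 85},
    {"linear": [0,0,-45],"twist": 0,"jaw": 85},
    {"linear": [0,0,-40],"twist": 0,"jaw": 85},
    {"linear": [0,0,-25],"twist": 0,"jaw": 85},
    {"linear": [0,0,-13],"twist": 0,"jaw": 85},
    {"linear": [0,0,0],"twist": 0,"jaw": 85},
  ],
)

```text
clock: 2.9
tcp_pos: [584.7, 156.2, 72.5]
tool_rot: [[-0.97, -0.245, -0.002], [-0.245, 0.97, -0.0], [0.002, 0.0, -1.0]]
force: [-0.1, 0.1, 1.4]
opening: 0.994
grip_force: 0.0
```

Request:
step_arm(
  moves=[
    {"linear": [0,0,0],"twist": 0,"jaw": 58},
    {"linear": [0,0,0],"twist": 0,"jaw": 54},
    {"linear": [0,0,0],"twist": 0,"jaw": 50},
    {"linear": [0,0,0],"twist": 0,"jaw": 44},
    {"linear": [0,0,0],"twist": 0,"jaw": 44},
    {"linear": [0,0,0],"twist": 0,"jaw": 44},
  ],
)

```text
clock: 3.65
tcp_pos: [587.1, 155.2, 75.4]
tool_rot: [[-0.97, -0.244, 0.003], [-0.244, 0.97, -0.0], [-0.003, -0.001, -1.0]]
force: [-1.0, -4.1, 6.9]
opening: 0.586
grip_force: 61.1
```

Request:
step_arm(
  moves=[
    {"linear": [0,0,6],"twist": 0,"jaw": 44},
    {"linear": [0,0,14],"twist": 0,"jaw": 44},
    {"linear": [0,0,25],"twist": 0,"jaw": 44},
    {"linear": [0,0,30],"twist": 0,"jaw": 44},
    {"linear": [0,0,30],"twist": 0,"jaw": 44},
    {"linear": [0,0,15],"twist": 0,"jaw": 44},
    {"linear": [0,0,0],"twist": 0,"jaw": 44},
  ],
)

```text
clock: 4.53
tcp_pos: [586.6, 155.9, 194.8]
tool_rot: [[-0.97, -0.244, 0.003], [-0.244, 0.97, 0.001], [-0.003, 0.0, -1.0]]
force: [0.6, 0.7, -2.4]
opening: 0.589
grip_force: 62.6
```

```bash
python3 - <<'E'
from h import *
np.set_printoptions(precision=2,suppress=True)
s=robot.get_state();print(s['clock'],s['tcp_pos'],s['force'],s['torque'])
c0=np.load('w1.npy',allow_pickle=True).item()
h=cv2.cvtColor(cv2.imread('pics/w1.png'),cv2.COLOR_BGR2HSV).astype(int)
k=blob(h[...,2]<75,(95,0,238,135));e=cv2.fitEllipse(k[(k[:,0,1]>2)]);print(e,ray("wrist",e[0],4,c0),[ray("wrist",p,4,c0) for p in ((e[0][0]-62,e[0][1]),(e[0][0]+62,e[0][1]))])
w=imaging.get_image("wrist")[:,:,::-1];t=imaging.get_image("scene")[:,:,::-1]
cv2.imwrite('pics/l1.png',np.hstack([cv2.resize(w,(400,300)),cv2.resize(t[140:290,180:380],(400,300),interpolation=2)]))
E
```

```text
4.525 [586.55 155.94 194.85] [ 0.65  0.72 -2.44] [-0.01 -0.05  0.01]
((168.8585968017578, 56.824241638183594), (123.2632064819336, 140.5272216796875), 150.99343872070312) [489.19 -13.82   4.  ] [array([502.93, -69.52,   4.  ]), array([475.46,  41.86,   4.  ])]
```

View pics/l1.png

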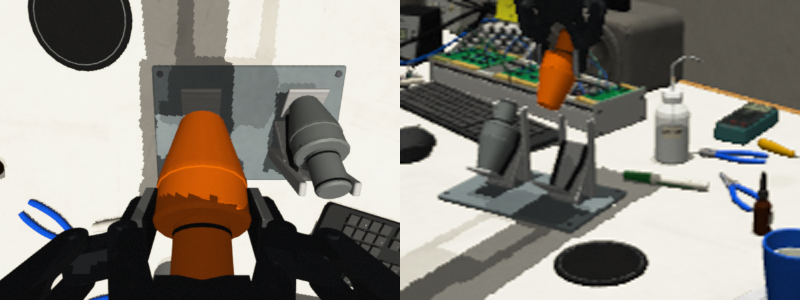

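Held, still leaning ~33°; weight ≈3 N. The tool can't tilt, so I'll pivot the sleeve upright in the grip by anchoring its foot edge on the rubber pad and moving the grip over it. Pad centre ≈(490,-14).

Request:
step_arm(
  moves=[
    {"linear": [-9,-25,0],"twist": 0,"jaw": 44},
    {"linear": [-14,-40,0],"twist": 0,"jaw": 44},
    {"linear": [-14,-40,0],"twist": 0,"jaw": 44},
    {"linear": [-13,-40,-10],"twist": 0,"jaw": 44},
    {"linear": [-7,-15,-30],"twist": 0,"jaw": 44},
    {"linear": [0,0,-40],"twist": 0,"jaw": 44},
    {"linear": [0,0,-30],"twist": 0,"jaw": 44},
    {"linear": [0,0,-20],"twist": 0,"jaw": 44},
    {"linear": [0,0,-6],"twist": 0,"jaw": 44},
    {"linear": [0,0,0],"twist": 0,"jaw": 44},
    {"linear": [0,0,0],"twist": 0,"jaw": 44},
  ],
)

```text
clock: 6.0
tcp_pos: [529.5, -4.4, 58.1]
tool_rot: [[-0.97, -0.244, 0.002], [-0.244, 0.97, -0.0], [-0.001, -0.0, -1.0]]
force: [0.5, 0.0, -1.1]
opening: 0.588
grip_force: 62.7
```

```bash
python3 - <<'E'
from h import *
np.set_printoptions(precision=2,suppress=True)
t=imaging.get_image("scene")[:,:,::-1]; h=cv2.cvtColor(t,cv2.COLOR_BGR2HSV).astype(int)
k=blob((h[...,0]<18)&(h[...,1]>150)&(h[...,2]>60),(200,160,420,330));print(cv2.boundingRect(k),cv2.minAreaRect(k))
cv2.imwrite('pics/p1.png',cv2.resize(t[160:310,200:400],(800,600),interpolation=2))
E
```

```text
(275, 221, 21, 44) ((286.27996826171875, 242.5399932861328), (18.809043884277344, 43.416358947753906), 8.130102157592773)
```

View pics/p1.png

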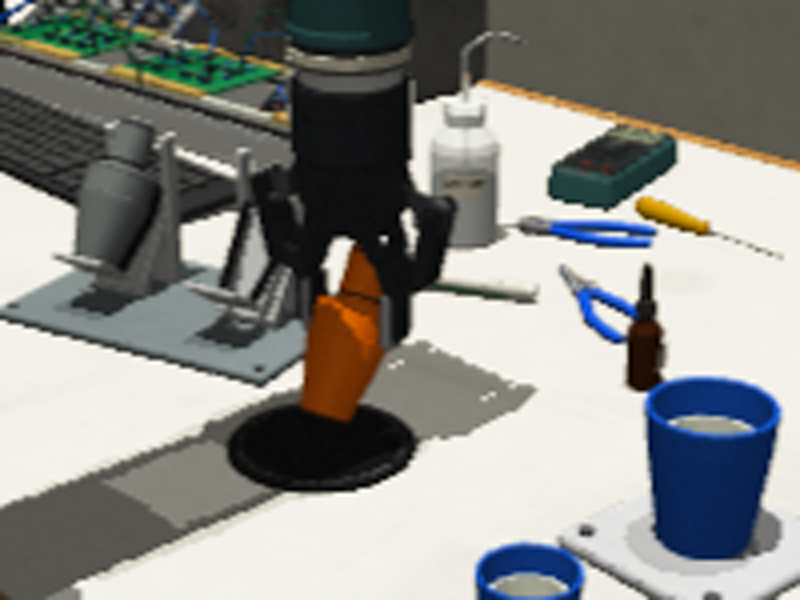

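Sleeve leaning over the pad, foot just above it near centre. Touching down gently.

Request:
step_arm(
  moves=[
    {"linear": [0,0,-4],"twist": 0,"jaw": 44},
    {"linear": [0,0,-3],"twist": 0,"jaw": 44},
    {"linear": [0,0,-2],"twist": 0,"jaw": 44},
    {"linear": [0,0,0],"twist": 0,"jaw": 44},
  ],
)

```text
clock: 6.55
tcp_pos: [528.7, -4.3, 48.2]
tool_rot: [[-0.97, -0.244, -0.0], [-0.244, 0.97, 0.0], [0.0, 0.0, -1.0]]
force: [0.3, 0.6, -2.2]
opening: 0.589
grip_force: 62.7
```

Request:
step_arm(
  moves=[
    {"linear": [0,0,-1],"twist": 0,"jaw": 44},
    {"linear": [0,0,-1],"twist": 0,"jaw": 44},
    {"linear": [0,0,0],"twist": 0,"jaw": 44},
  ],
)

```text
clock: 6.92
tcp_pos: [529.5, -4.2, 47.5]
tool_rot: [[-0.97, -0.244, 0.001], [-0.244, 0.97, 0.0], [-0.001, -0.0, -1.0]]
force: [-1.5, 1.1, 6.0]
opening: 0.586
grip_force: 63.3
```

Request:
step_arm(
  moves=[
    {"linear": [-2,-0.5,-1],"twist": 0,"jaw": 44},
    {"linear": [-3,-0.7,0],"twist": 0,"jaw": 44},
    {"linear": [0,0,0],"twist": 0,"jaw": 44},
  ],
)

```text
clock: 7.3
tcp_pos: [527.4, -5.2, 47.9]
tool_rot: [[-0.97, -0.244, 0.008], [-0.244, 0.97, 0.001], [-0.008, -0.001, -1.0]]
force: [2.4, 2.1, 6.7]
opening: 0.59
grip_force: 63.5
```

Request:
step_arm(
  moves=[
    {"linear": [-3,-0.7,0],"twist": 0,"jaw": 44},
    {"linear": [-3,-0.7,0],"twist": 0,"jaw": 44},
    {"linear": [0,0,0],"twist": 0,"jaw": 44},
  ],
)

```text
clock: 7.68
tcp_pos: [521.6, -7.1, 47.9]
tool_rot: [[-0.97, -0.244, 0.008], [-0.244, 0.97, -0.0], [-0.008, -0.002, -1.0]]
force: [2.5, 1.1, 6.5]
opening: 0.592
grip_force: 63.3
```

```bash
cat > lean.py <<'E'
from h import *
np.set_printoptions(precision=2,suppress=True)
import sys
for n in ("scene","wrist"):
    t=imaging.get_image(n)[:,:,::-1]; h=cv2.cvtColor(t,cv2.COLOR_BGR2HSV).astype(int)
    k=blob((h[...,0]<18)&(h[...,1]>150)&(h[...,2]>60),(200,160,420,330) if n=="scene" else (0,0,640,480))
    print(n,cv2.boundingRect(k),mid(k),cv2.minAreaRect(k)[2])
    if n=="scene":
        b=k[k[:,0,1]>=k[:,0,1].max()-1][:,0].mean(0); print("low",b,ray("scene",b,4)); cv2.imwrite(sys.argv[1],cv2.resize(t[160:310,200:400],(800,600),interpolation=2))
E
python3 lean.py pics/p2.png
```

```text
scene (274, 227, 20, 43) [283.93 250.5 ] 4.763641834259033
low [282.   268.44] [497.8  -12.65   4.  ]
wrist (245, 177, 157, 270) [322.87 316.3 ] 83.8844985961914
```

Request:
step_arm(
  moves=[
    {"linear": [-3,-0.7,0.5],"twist": 0,"jaw": 44},
    {"linear": [-3,-0.8,0.5],"twist": 0,"jaw": 44},
    {"linear": [-3,-0.8,0.5],"twist": 0,"jaw": 44},
    {"linear": [0,0,0],"twist": 0,"jaw": 44},
  ],
)

```text
clock: 8.28
tcp_pos: [509.7, -9.5, 47.7]
tool_rot: [[-0.97, -0.244, 0.002], [-0.244, 0.97, -0.0], [-0.002, -0.001, -1.0]]
force: [2.8, 0.8, 6.4]
opening: 0.593
grip_force: 63.2
```

```bash
python3 lean.py pics/p3.png
```

```text
scene (271, 229, 21, 43) [281.23 252.41] 5.710593223571777
low [279.5 270.5] [485.72 -16.08   4.  ]
wrist (245, 177, 157, 270) [322.86 316.25] 83.54118347167969
```

View pics/p3.png

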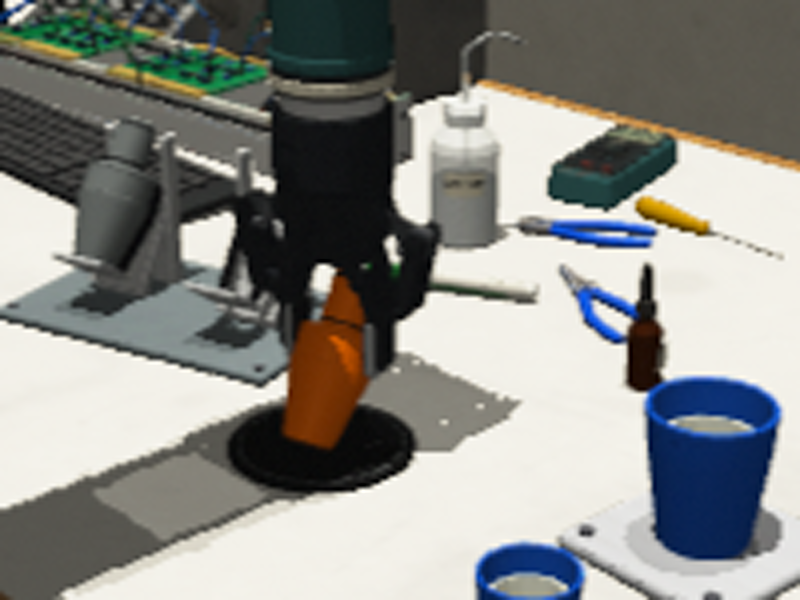

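The wrist view is unchanged: the foot just slid on the pad (friction ~0.3), so pivoting there won't work. Instead I'll turn the sleeve half round and press its stub against the outer face of the empty stall's steel cheek (fixed) to swing it upright in the grip.

Request:
step_arm(
  moves=[
    {"linear": [0,0,45],"twist": 0,"jaw": 44},
    {"linear": [0,0,50],"twist": 0,"jaw": 44},
    {"linear": [0,0,47],"twist": 0,"jaw": 44},
    {"linear": [10,0,0],"twist": -10.6,"jaw": 44},
    {"linear": [10,10,0],"twist": -10.6,"jaw": 44},
    {"linear": [10,10,0],"twist": -10.6,"jaw": 44},
    {"linear": [10,10,0],"twist": -10.6,"jaw": 44},
    {"linear": [10,10,0],"twist": -10.6,"jaw": 44},
    {"linear": [10,10,0],"twist": -10.6,"jaw": 44},
    {"linear": [10,10,0],"twist": -10.6,"jaw": 44},
    {"linear": [10,10,0],"twist": -10.6,"jaw": 44},
    {"linear": [10,10,0],"twist": -10.6,"jaw": 44},
    {"linear": [10,10,0],"twist": -10.6,"jaw": 44},
    {"linear": [10,10,0],"twist": -10.6,"jaw": 44},
    {"linear": [10,10,0],"twist": -10.6,"jaw": 44},
    {"linear": [10,10,0],"twist": -10.6,"jaw": 44},
    {"linear": [10,10,0],"twist": -10.6,"jaw": 44},
    {"linear": [10,10,0],"twist": -10.6,"jaw": 44},
    {"linear": [10,10,0],"twist": -10.6,"jaw": 44},
    {"linear": [7,10,0],"twist": -10.4,"jaw": 44},
  ],
)

```text
clock: 10.88
tcp_pos: [673.2, 150.3, 185.5]
tool_rot: [[0.971, 0.238, -0.007], [0.238, -0.971, -0.002], [-0.007, -0.0, -1.0]]
force: [0.6, 0.6, -2.0]
opening: 0.59
grip_force: 63.3
```

```bash
python3 - <<'E'
from h import *
np.set_printoptions(precision=2,suppress=True)
s=robot.get_state();print(s['clock'],s['tcp_pos'],s['joint_positions'],s['force'])
O=np.array([536.9,200.7]);b=np.array([.97,.244]);y=np.array([-.244,.97])
print("rack coords",(s['tcp_pos'][:2]-O)@b,(s['tcp_pos'][:2]-O)@y, "target",O+122*b-82*y)
w=imaging.get_image("wrist")[:,:,::-1].copy();c=imaging.get_calibration("wrist")
for yy in(-82,-34):
  for x in (57,71): cv2.circle(w,tuple(int(v) for v in proj("wrist",[*(O+x*b+yy*y),124],c)),2,(0,0,255),-1)
cv2.imwrite('pics/w3.png',w)
E
```

```text
10.875 [673.24 150.27 185.46] [ 0.18  0.33  1.61 -0.    1.21  1.51] [ 0.57  0.62 -2.01]
rack coords 119.94811508521921 -82.18787248679737 target [675.25 150.93]
```

View pics/w3.png

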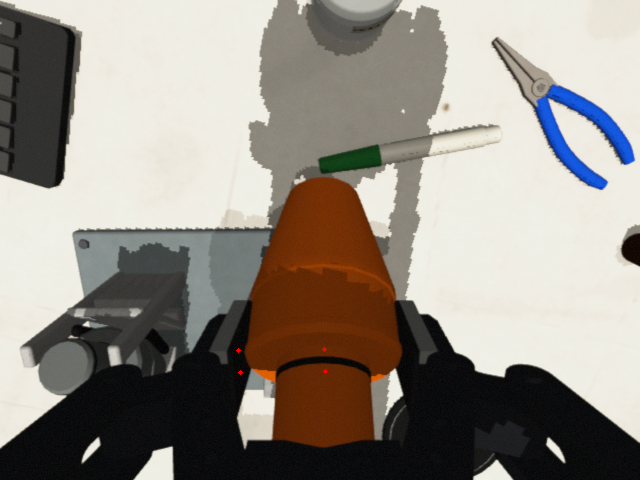

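Predicted cheek (red dots, col 324) lies behind the stub (col 322). Checking that the marker pen (tip at (320,165)) is clear of the foot's path.

```bash
python3 - <<'E'
from h import *
np.set_printoptions(precision=1,suppress=True)
O=np.array([536.9,200.7]);b=np.array([.97,.244]);y=np.array([-.244,.97])
for uv in((320,172),(500,135),(355,50)):
  p=ray("wrist",uv,5)[:2]-O;print(uv,p@b,p@y)
for uv,z in (((78,240),0),((78,240),8),((28,358),124),((112,358),124)):
  p=ray("wrist",uv,z)[:2]-O;print("rack",uv,z,p@b,p@y)
E
```

```text
(320, 172) 153.26382970400522 -79.56453550484055
(500, 135) 179.21433036523436 -214.76235919884869
(355, 50) 238.9352623460433 -105.57173195164668
rack (78, 240) 0 99.52954771410118 119.63896556496391
rack (78, 240) 8 101.88195945503934 114.69810639319549
rack (28, 358) 124 67.7547114163147 83.56827703530065
rack (112, 358) 124 67.21428808394708 36.71139089903726
```

Request:
step_arm(
  moves=[
    {"linear": [-3,-1,-30],"twist": 0,"jaw": 44},
    {"linear": [-3,-1,-40],"twist": 0,"jaw": 44},
    {"linear": [0,0,-30],"twist": 0,"jaw": 44},
    {"linear": [0,0,-18],"twist": 0,"jaw": 44},
    {"linear": [0,0,-7],"twist": 0,"jaw": 44},
    {"linear": [0,0,0],"twist": 0,"jaw": 44},
  ],
)

```text
clock: 11.68
tcp_pos: [669.6, 148.6, 63.7]
tool_rot: [[0.97, 0.245, -0.001], [0.245, -0.97, -0.0], [-0.001, 0.0, -1.0]]
force: [-0.3, -0.5, -1.5]
opening: 0.589
grip_force: 63.3
```

Request:
step_arm(
  moves=[
    {"linear": [-2.9,-0.7,0],"twist": 0,"jaw": 44},
    {"linear": [-2.9,-0.7,0],"twist": 0,"jaw": 44},
    {"linear": [-2.9,-0.7,0],"twist": 0,"jaw": 44},
    {"linear": [0,0,0],"twist": 0,"jaw": 44},
  ],
)

```text
clock: 12.18
tcp_pos: [663.1, 147.1, 65.2]
tool_rot: [[0.97, 0.244, 0.005], [0.244, -0.97, 0.001], [0.006, 0.0, -1.0]]
force: [5.3, 0.8, -3.3]
opening: 0.587
grip_force: 63.3
```

Request:
step_arm(
  moves=[
    {"linear": [-2.9,-0.7,-1],"twist": 0,"jaw": 44},
    {"linear": [-2.9,-0.7,-1],"twist": 0,"jaw": 44},
    {"linear": [0,0,0],"twist": 0,"jaw": 44},
  ],
)

```text
clock: 12.55
tcp_pos: [662.5, 146.8, 65.2]
tool_rot: [[0.97, 0.244, 0.016], [0.244, -0.97, 0.003], [0.017, 0.001, -1.0]]
force: [15.3, 3.0, -6.3]
opening: 0.588
grip_force: 63.3
```

```bash
python3 lean.py pics/p4.png
```

```text
scene (200, 309, 33, 21) [210.42 322.27] 32.2756462097168
low [218.15 328.85] [ 227.75 -107.32    4.  ]
wrist (245, 178, 157, 269) [322.81 317.82] 82.87498474121094
```

Request:
step_arm(
  moves=[
    {"linear": [-2.9,-0.7,0],"twist": 0,"jaw": 44},
    {"linear": [-2.9,-0.7,0],"twist": 0,"jaw": 44},
    {"linear": [-2.9,-0.7,0],"twist": 0,"jaw": 44},
    {"linear": [0,0,0],"twist": 0,"jaw": 44},
  ],
)

```text
clock: 13.15
tcp_pos: [662.4, 146.7, 66.4]
tool_rot: [[0.969, 0.244, 0.035], [0.244, -0.97, 0.008], [0.035, 0.001, -0.999]]
force: [36.3, 9.8, -19.6]
opening: 0.587
grip_force: 66.6
```

```bash
python3 lean.py pics/p5.png
```

```text
scene (200, 309, 32, 21) [210.38 322.26] 32.2756462097168
low [217.31 328.84] [ 226.63 -106.07    4.  ]
wrist (245, 179, 157, 268) [322.79 317.77] 83.0189437866211
```

The corner friction is resisting (37 N horizontal with 20 N down, little net torque). Better: press the stub's underside down and over the cheek's top outer edge, so the force acts square to the lever. Backing off and raising first.

Request:
step_arm(
  moves=[
    {"linear": [10,2.5,0],"twist": 0,"jaw": 44},
    {"linear": [14,3.5,2],"twist": 0,"jaw": 44},
    {"linear": [0,0,15],"twist": 0,"jaw": 44},
    {"linear": [0,0,15],"twist": 0,"jaw": 44},
    {"linear": [0,0,0],"twist": 0,"jaw": 44},
    {"linear": [0,0,0],"twist": 0,"jaw": 44},
  ],
)

```text
clock: 14.0
tcp_pos: [670.1, 149.1, 94.1]
tool_rot: [[0.97, 0.244, 0.0], [0.244, -0.97, 0.0], [0.0, -0.0, -1.0]]
force: [-0.7, 0.3, -2.4]
opening: 0.587
grip_force: 68.8
```

```bash
python3 lean.py pics/p6.png
```

```text
scene (275, 186, 21, 30) [284.8 200.3] 63.43495178222656
low [291.   214.57] [785.63 241.97   4.  ]
wrist (245, 177, 157, 270) [322.79 316.82] 83.6598129272461
```

Request:
step_arm(
  moves=[
    {"linear": [-5.8,-1.4,0],"twist": 0,"jaw": 44},
    {"linear": [-5.8,-1.4,0],"twist": 0,"jaw": 44},
    {"linear": [0,0,-5],"twist": 0,"jaw": 44},
    {"linear": [0,0,-5],"twist": 0,"jaw": 44},
    {"linear": [0,0,-3],"twist": 0,"jaw": 44},
    {"linear": [0,0,0],"twist": 0,"jaw": 44},
  ],
)

```text
clock: 14.85
tcp_pos: [660.6, 146.6, 81.4]
tool_rot: [[0.97, 0.244, 0.003], [0.244, -0.97, 0.001], [0.003, 0.0, -1.0]]
force: [4.5, 1.3, -1.3]
opening: 0.588
grip_force: 69.1
```

Request:
step_arm(
  moves=[
    {"linear": [-2,-0.5,-3],"twist": 0,"jaw": 44},
    {"linear": [-2,-0.5,-3],"twist": 0,"jaw": 44},
    {"linear": [0,0,0],"twist": 0,"jaw": 44},
  ],
)

```text
clock: 15.22
tcp_pos: [659.3, 146.2, 78.5]
tool_rot: [[0.97, 0.244, 0.01], [0.244, -0.97, 0.002], [0.01, 0.001, -1.0]]
force: [7.1, 0.8, 5.5]
opening: 0.587
grip_force: 70.2
```

```bash
python3 lean.py pics/p7.png
```

```text
scene (200, 309, 33, 21) [210.36 322.25] 32.2756462097168
low [218.15 328.82] [ 227.81 -107.24    4.  ]
wrist (245, 183, 157, 264) [322.79 320.47] 82.87498474121094
```

It is starting to turn (wrist blob top edge 177→183). Continuing along the arc.

Request:
step_arm(
  moves=[
    {"linear": [-2,-0.5,-3],"twist": 0,"jaw": 44},
    {"linear": [-2,-0.5,-2],"twist": 0,"jaw": 44},
    {"linear": [-2,-0.5,-2],"twist": 0,"jaw": 44},
    {"linear": [0,0,0],"twist": 0,"jaw": 44},
  ],
)

```text
clock: 15.82
tcp_pos: [653.8, 144.7, 71.5]
tool_rot: [[0.97, 0.244, 0.01], [0.244, -0.97, 0.002], [0.011, 0.001, -1.0]]
force: [7.1, 2.4, 5.0]
opening: 0.589
grip_force: 70.7
```

```bash
python3 lean.py pics/p8.png
```

```text
scene (274, 193, 18, 35) [282.99 210.8 ] 78.69007110595703
low [285.5  226.75] [698.84 179.53   4.  ]
wrist (244, 204, 159, 237) [322.8  329.24] 90.0
```

Request:
step_arm(
  moves=[
    {"linear": [-2.4,-0.6,-1.2],"twist": 0,"jaw": 44},
    {"linear": [-2.4,-0.6,-1.2],"twist": 0,"jaw": 44},
    {"linear": [-2.4,-0.6,-1],"twist": 0,"jaw": 44},
    {"linear": [0,0,0],"twist": 0,"jaw": 44},
  ],
)

```text
clock: 16.42
tcp_pos: [652.8, 144.3, 70.8]
tool_rot: [[0.97, 0.244, 0.024], [0.244, -0.97, 0.005], [0.024, 0.001, -1.0]]
force: [19.1, 5.0, 4.6]
opening: 0.591
grip_force: 70.5
```

```bash
python3 lean.py pics/p9.png
```

```text
scene (274, 193, 18, 36) [282.77 211.08] 74.05460357666016
low [285.5  227.25] [696.   176.63   4.  ]
wrist (244, 207, 159, 233) [322.83 328.82] -0.0
```

View pics/p9.png

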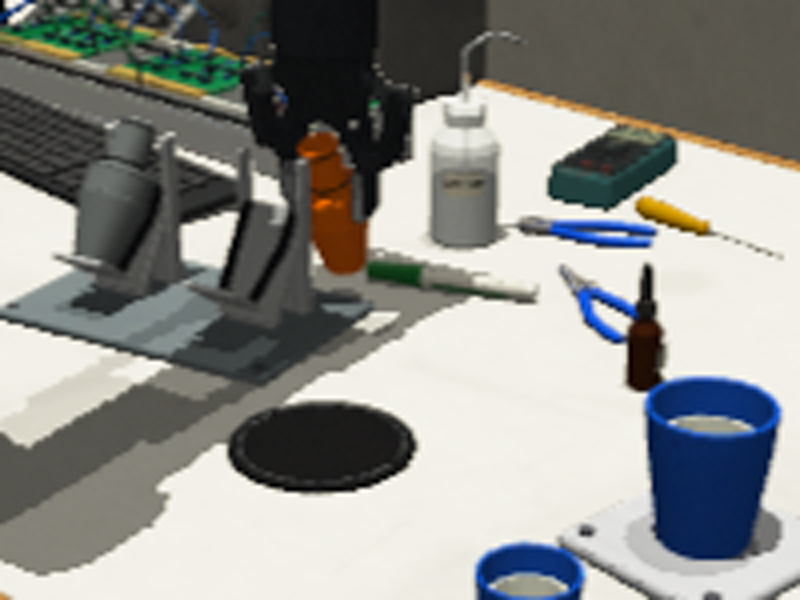

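It shows the lean reduced to ~20°, stub against the outer cheek. More push, down as well.

Request:
step_arm(
  moves=[
    {"linear": [-1.5,-0.4,-3],"twist": 0,"jaw": 44},
    {"linear": [-1.5,-0.4,-3],"twist": 0,"jaw": 44},
    {"linear": [0,0,0],"twist": 0,"jaw": 44},
  ],
)

```text
clock: 16.9
tcp_pos: [652.8, 143.6, 67.9]
tool_rot: [[0.969, 0.244, 0.03], [0.244, -0.97, 0.005], [0.03, 0.002, -1.0]]
force: [19.9, 3.8, 9.9]
opening: 0.587
grip_force: 72.0
```

Request:
step_arm(
  moves=[
    {"linear": [-2.4,-0.6,-1],"twist": 0,"jaw": 44},
    {"linear": [-2.4,-0.6,-1],"twist": 0,"jaw": 44},
    {"linear": [0,0,0],"twist": 0,"jaw": 44},
  ],
)

```text
clock: 17.27
tcp_pos: [652.3, 143.4, 67.6]
tool_rot: [[0.969, 0.244, 0.039], [0.244, -0.97, 0.007], [0.04, 0.002, -0.999]]
force: [27.5, 5.3, 9.2]
opening: 0.585
grip_force: 71.5
```

```bash
python3 lean.py pics/p10.png
```

```text
scene (275, 194, 17, 36) [283.13 212.77] 82.56858825683594
low [285.5 228.5] [688.96 169.45   4.  ]
wrist (244, 210, 159, 230) [322.87 326.84] 90.0
```

Analysis: the belt shoulder (r 26) now meets the cheek face, which limits this method at ~16° lean. At that lean the foot edge is right below the grasp, so finishing by pushing on the pad with moderate down force should work. Backing off, raising.

Request:
step_arm(
  moves=[
    {"linear": [10,2.5,2],"twist": 0,"jaw": 44},
    {"linear": [15,3.5,10],"twist": 0,"jaw": 44},
    {"linear": [0,0,40],"twist": 0,"jaw": 44},
    {"linear": [0,0,45],"twist": 0,"jaw": 44},
    {"linear": [0,0,35],"twist": 0,"jaw": 44},
    {"linear": [-18,-18,0],"twist": 0,"jaw": 44},
    {"linear": [-30,-28,0],"twist": 0,"jaw": 44},
    {"linear": [-30,-28,0],"twist": 0,"jaw": 44},
    {"linear": [-30,-28,0],"twist": 0,"jaw": 44},
    {"linear": [-30,-28,0],"twist": 0,"jaw": 44},
    {"linear": [-30,-23,0],"twist": 0,"jaw": 44},
    {"linear": [-15,-11,0],"twist": 0,"jaw": 44},
    {"linear": [0,0,0],"twist": 0,"jaw": 44},
    {"linear": [0,0,0],"twist": 0,"jaw": 44},
  ],
)

```text
clock: 19.12
tcp_pos: [476.7, -17.5, 188.6]
tool_rot: [[0.97, 0.244, 0.001], [0.244, -0.97, 0.0], [0.001, -0.0, -1.0]]
force: [0.4, 0.5, -2.0]
opening: 0.586
grip_force: 70.5
```

```bash
python3 lean.py pics/p11.png
```

```text
scene (264, 176, 23, 46) [274.88 199.05] 76.75948333740234
low [278.5  220.38] [720.95 234.06   4.  ]
wrist (241, 207, 162, 239) [322.17 328.08] 1.9525090456008911
```

Request:
step_arm(
  moves=[
    {"linear": [-7,-2,-35],"twist": 0,"jaw": 44},
    {"linear": [-7,-2,-45],"twist": 0,"jaw": 44},
    {"linear": [0,0,-35],"twist": 0,"jaw": 44},
    {"linear": [0,0,-15],"twist": 0,"jaw": 44},
    {"linear": [0,0,0],"twist": 0,"jaw": 44},
  ],
)

```text
clock: 19.85
tcp_pos: [461.7, -21.6, 57.7]
tool_rot: [[0.97, 0.245, -0.002], [0.245, -0.97, 0.0], [-0.002, -0.001, -1.0]]
force: [0.3, 0.7, -1.6]
opening: 0.587
grip_force: 70.5
```

Request:
step_arm(
  moves=[
    {"linear": [0,0,-3],"twist": 0,"jaw": 44},
    {"linear": [0,0,-3],"twist": 0,"jaw": 44},
    {"linear": [0,0,-2],"twist": 0,"jaw": 44},
    {"linear": [0,0,0],"twist": 0,"jaw": 44},
  ],
)

```text
clock: 20.35
tcp_pos: [462.9, -22.1, 51.4]
tool_rot: [[0.97, 0.244, 0.002], [0.244, -0.97, -0.0], [0.002, 0.001, -1.0]]
force: [0.2, -0.2, 3.3]
opening: 0.59
grip_force: 71.2
```

```bash
python3 - <<'E'
from h import *
np.set_printoptions(precision=2,suppress=True)
s=robot.get_state();c=imaging.get_calibration("wrist")
b=np.array([.97,.244,0]);z=np.array([0,0,1]);y=np.array([-.244,.97,0]);T=np.array(s['tcp_pos']);G=T+1.5*b+16.3*z
a=np.linspace(0,6.28,73)
for d in (0,4,8,12,16,20,35):
    th=np.radians(d);u=-np.sin(th)*b+np.cos(th)*z;v=np.cos(th)*b+np.sin(th)*z
    print(d,min(proj("wrist",G+(q-63)*u+r*(np.cos(t)*v+np.sin(t)*y),c)[1] for q,r in((0,16),(46,26),(72,26)) for t in a))
print(s['tcp_pos'],s['force'])
E
python3 lean.py pics/p12.png
```

```text
0 241.50052070979373
4 233.3256282560679
8 225.31197722614942
12 217.47423949297757
16 209.82967437666184
20 202.39847404862573
35 176.87863230303327
[462.92 -22.06  51.42] [ 0.24 -0.23  3.31]
scene (263, 233, 23, 42) [273.45 254.58] 73.61045837402344
low [277.5 273.6] [470.93 -24.35   4.  ]
wrist (244, 208, 159, 232) [322.85 327.16] 90.0
```

The wrist gauge fits the model exactly: row 177 = 35°, row 208 = 17°. Foot touching. Press and move +b.

Request:
step_arm(
  moves=[
    {"linear": [0,0,-3],"twist": 0,"jaw": 44},
    {"linear": [2,0.5,-2],"twist": 0,"jaw": 44},
    {"linear": [3,0.7,0],"twist": 0,"jaw": 44},
    {"linear": [3,0.7,0],"twist": 0,"jaw": 44},
    {"linear": [0,0,0],"twist": 0,"jaw": 44},
  ],
)

```text
clock: 21.08
tcp_pos: [473.0, -20.0, 49.6]
tool_rot: [[0.97, 0.244, 0.005], [0.244, -0.97, 0.0], [0.005, 0.001, -1.0]]
force: [-5.4, 2.1, 25.8]
opening: 0.588
grip_force: 76.3
```

```bash
python3 lean.py pics/p13.png
```

```text
scene (265, 231, 22, 44) [275.56 254.18] 77.00537872314453
low [278.   273.64] [471.65 -25.39   4.  ]
wrist (243, 227, 160, 209) [322.6  331.47] 89.50178527832031
```

Lean is down to 7° (row 227). Continuing.

Request:
step_arm(
  moves=[
    {"linear": [3,0.7,0],"twist": 0,"jaw": 44},
    {"linear": [3,0.7,0],"twist": 0,"jaw": 44},
    {"linear": [2,0.5,-1],"twist": 0,"jaw": 44},
    {"linear": [0,0,0],"twist": 0,"jaw": 44},
  ],
)

```text
clock: 21.68
tcp_pos: [480.5, -18.2, 48.1]
tool_rot: [[0.97, 0.244, 0.004], [0.244, -0.97, -0.0], [0.004, 0.001, -1.0]]
force: [-3.6, 1.5, 21.2]
opening: 0.584
grip_force: 78.2
```

```bash
python3 lean.py pics/p14.png
```

```text
scene (267, 230, 21, 45) [276.9  253.81] 79.99201965332031
low [278.   273.73] [471.32 -25.74   4.  ]
wrist (243, 242, 161, 185) [322.58 333.15] 88.02507019042969
```

Upright (row 242 ≈ 0°). Unload, then release.

Request:
step_arm(
  moves=[
    {"linear": [0,0,2],"twist": 0,"jaw": 44},
    {"linear": [0,0,2],"twist": 0,"jaw": 44},
    {"linear": [0,0,0],"twist": 0,"jaw": 44},
  ],
)

```text
clock: 22.15
tcp_pos: [478.0, -18.2, 48.5]
tool_rot: [[0.97, 0.244, 0.0], [0.244, -0.97, 0.0], [0.0, 0.0, -1.0]]
force: [0.4, 0.5, 2.9]
opening: 0.591
grip_force: 76.1
```

Request:
step_arm(
  moves=[
    {"linear": [0,0,0],"twist": 0,"jaw": 54},
    {"linear": [0,0,0],"twist": 0,"jaw": 60},
    {"linear": [0,0,0],"twist": 0,"jaw": 70},
    {"linear": [0,0,0],"twist": 0,"jaw": 80},
    {"linear": [0,0,0],"twist": 0,"jaw": 85},
    {"linear": [0,0,0],"twist": 0,"jaw": 85},
    {"linear": [0,0,0],"twist": 0,"jaw": 85},
  ],
)

```text
clock: 23.02
tcp_pos: [477.9, -18.2, 48.4]
tool_rot: [[0.97, 0.244, 0.0], [0.244, -0.97, -0.0], [0.0, 0.0, -1.0]]
force: [-0.5, -0.0, -0.1]
opening: 0.995
grip_force: 0.0
```

```bash
python3 lean.py pics/p15.png
```

```text
scene (268, 231, 20, 44) [277.72 253.72] 90.0
low [278.   273.73] [471.32 -25.74   4.  ]
wrist (240, 238, 163, 160) [321.39 317.54] 90.0
```

View pics/p15.png

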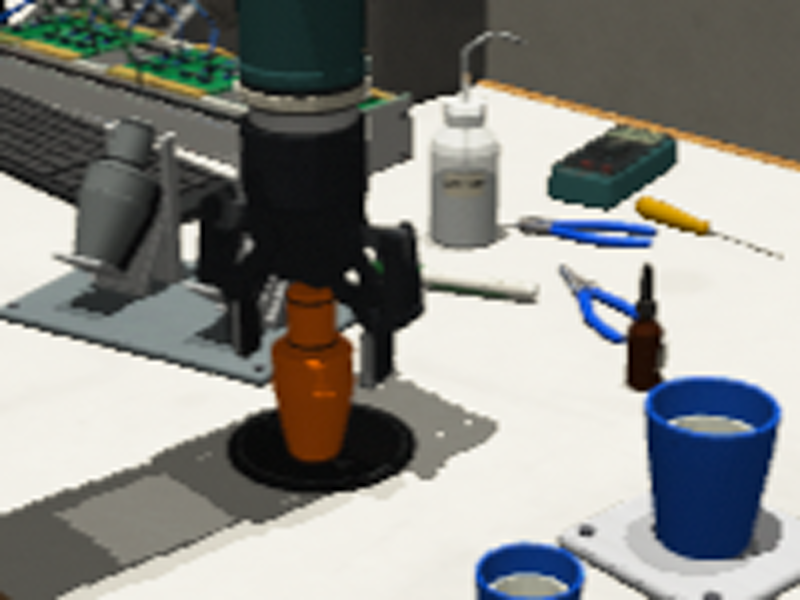

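Sleeve stands upright alone on the pad. Raising to the stub and regrasping (TCP z ≈ 81).

Request:
step_arm(
  moves=[
    {"linear": [0,0,12],"twist": 0,"jaw": 85},
    {"linear": [1,0,20],"twist": 0,"jaw": 85},
    {"linear": [0,0,0],"twist": 0,"jaw": 85},
    {"linear": [0,0,0],"twist": 0,"jaw": 85},
  ],
)

```text
clock: 23.62
tcp_pos: [478.8, -18.1, 80.4]
tool_rot: [[0.97, 0.244, 0.0], [0.244, -0.97, 0.0], [0.0, 0.0, -1.0]]
force: [0.5, 0.7, -0.4]
opening: 0.995
grip_force: 0.0
```

Request:
step_arm(
  moves=[
    {"linear": [0,0,0],"twist": 0,"jaw": 55},
    {"linear": [0,0,0],"twist": 0,"jaw": 42},
    {"linear": [0,0,0],"twist": 0,"jaw": 36},
    {"linear": [0,0,0],"twist": 0,"jaw": 32},
    {"linear": [0,0,0],"twist": 0,"jaw": 28},
    {"linear": [0,0,0],"twist": 0,"jaw": 22},
    {"linear": [0,0,0],"twist": 0,"jaw": 22},
    {"linear": [0,0,0],"twist": 0,"jaw": 22},
  ],
)

```text
clock: 24.62
tcp_pos: [478.9, -18.1, 80.5]
tool_rot: [[0.97, 0.244, 0.0], [0.244, -0.97, 0.0], [0.0, -0.0, -1.0]]
force: [0.6, 0.8, 1.1]
opening: 0.334
grip_force: 59.0
```

```bash
python3 lean.py pics/p16.png
```

```text
scene (268, 230, 20, 45) [277.42 255.05] 90.0
low [278.   273.73] [471.32 -25.74   4.  ]
wrist (276, 313, 95, 89) [322.85 356.56] 90.0
```

Request:
step_arm(
  moves=[
    {"linear": [0,0,10],"twist": 0,"jaw": 22},
    {"linear": [0,0,25],"twist": 0,"jaw": 22},
    {"linear": [0,0,45],"twist": 0,"jaw": 22},
    {"linear": [0,0,45],"twist": 0,"jaw": 22},
    {"linear": [1,-20,0],"twist": 0,"jaw": 22},
    {"linear": [1,-40,0],"twist": 0,"jaw": 22},
    {"linear": [1,-42,0],"twist": 0,"jaw": 22},
    {"linear": [1,-42,0],"twist": 0,"jaw": 22},
    {"linear": [1,-42,0],"twist": 0,"jaw": 22},
    {"linear": [1,-40,0],"twist": 0,"jaw": 22},
    {"linear": [0,-25,0],"twist": 0,"jaw": 22},
    {"linear": [0,-11,0],"twist": 0,"jaw": 22},
    {"linear": [0,0,0],"twist": 0,"jaw": 22},
    {"linear": [0,0,0],"twist": 0,"jaw": 22},
  ],
)

```text
clock: 26.48
tcp_pos: [484.8, -279.2, 205.3]
tool_rot: [[0.97, 0.245, -0.0], [0.245, -0.97, 0.001], [-0.0, -0.001, -1.0]]
force: [0.8, 0.1, -2.7]
opening: 0.339
grip_force: 59.5
```

```bash
python3 - <<'E'
from h import *
np.set_printoptions(precision=2,suppress=True)
s=robot.get_state();c=imaging.get_calibration("wrist");w=imaging.get_image("wrist")[:,:,::-1].copy()
cv2.imwrite('pics/c1.png',w)
print(s['clock'],s['tcp_pos'],s['force'],s['grip_force'])
h=cv2.cvtColor(w,cv2.COLOR_BGR2HSV).astype(int)
C=np.array([552.6,-263.3,94]);q=proj("wrist",C,c);print("pred cup",q)
m=(h[...,0]>100)&(h[...,0]<128)&(h[...,1]>120)
k=blob(m,(0,0,640,480));hu=cv2.convexHull(k);e=cv2.fitEllipse(hu);print("blue",cv2.boundingRect(k),e,ray("wrist",e[0],94,c))
wh=(h[...,1]<70)&(h[...,2]>60)
mm=((~m)&(cv2.drawContours(np.zeros(m.shape,np.uint8),[hu],-1,1,-1)>0))
k2=blob(mm,(0,0,640,480));e2=cv2.fitEllipse(k2);print("inner",e2,ray("wrist",e2[0],94,c))
o=(h[...,0]<18)&(h[...,1]>150)&(h[...,2]>60);k3=blob(o,(0,0,640,480));print("orange",cv2.boundingRect(k3))
e2=tuple(e);cv2.ellipse(w,e2,(0,255,0),1);cv2.imwrite('pics/c1a.png',w)
E
```

```text
26.475 [ 484.78 -279.17  205.27] [ 0.85  0.05 -2.71] 59.50689733028412
pred cup [324.15 124.39]
blue (261, 55, 128, 133) ((324.8044738769531, 121.1864242553711), (127.43611145019531, 132.47906494140625), 1.5661492347717285) [ 554.44 -263.23   94.  ]
inner ((324.6901550292969, 121.97650909423828), (95.31527709960938, 98.55979919433594), 2.2711434364318848) [ 553.99 -263.27   94.  ]
orange (276, 313, 95, 88)
```

View pics/c1a.png

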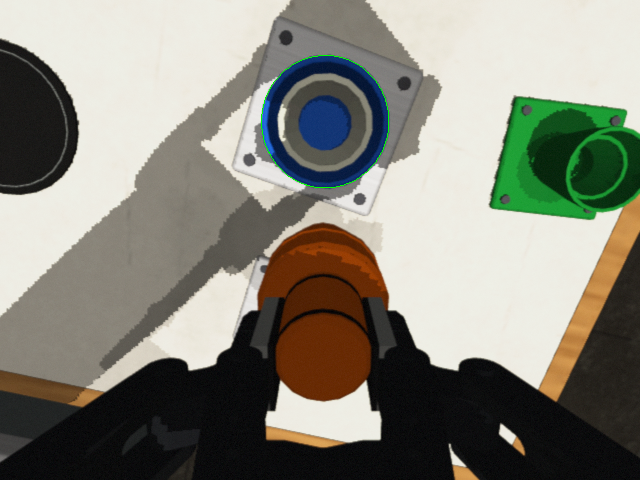

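The cup rim is well fitted (centre px (324.8,121)) at (554,-263.3), agreeing with the top view; the stub's top disc is at px (323.5,357). Computing the sleeve's offset from the TCP and its tilt.

```bash
python3 - <<'E'
from h import *
np.set_printoptions(precision=2,suppress=True)
s=robot.get_state();c=imaging.get_calibration("wrist");T=np.array(s['tcp_pos'])
w=cv2.imread('pics/c1.png');h=cv2.cvtColor(w,cv2.COLOR_BGR2HSV).astype(int)
o=(h[...,0]<18)&(h[...,1]>150)&(h[...,2]>40);k=blob(o,(0,305,640,480));e=cv2.fitEllipse(cv2.convexHull(k))
P=ray("wrist",e[0],T[2]+33.5,c);print(e,P,"rel tcp",P-T)
b=np.array([.97,.244,0]);y=np.array([-.244,.97,0]);z=np.array([0,0,1.])
print("rel b,y",(P-T)@b,(P-T)@y)
print("orange topmost row",np.where(o[200:310,322])[0].min()+200,"cols at belt",[ (np.where(o[r])[0].min(),np.where(o[r])[0].max()) for r in (260,275,288)])
a=np.linspace(0,6.28,145)
for d in (-6,-3,0,3,6):
  t=np.radians(d);u=-np.sin(t)*b+np.cos(t)*z;v=np.cos(t)*b+np.sin(t)*z
  print(d,[min(proj("wrist",P+(q-110)*u+r*(np.cos(x)*v+np.sin(x)*y),c)[1] for x in a) for q,r in((0,16),(46,26),(72,26))])
  t=np.radians(d);u=np.sin(t)*y+np.cos(t)*z
  pr=np.array([proj("wrist",P+(59-110)*u+26*(np.cos(x)*b+np.sin(x)*y),c) for x in a]);print("  side lean belt cols",pr[:,0].min(),pr[:,0].max())
E
```

```text
((323.1246032714844, 356.250732421875), (87.57656860351562, 98.33068084716797), 89.64923858642578) [ 490.73 -278.2   238.84] rel tcp [ 5.87  0.86 33.5 ]
rel b,y 5.900846074639737 -0.60081085057116
orange topmost row 223 cols at belt [(np.int64(270), np.int64(625)), (np.int64(265), np.int64(617)), (np.int64(260), np.int64(611))]
-6 [np.float64(237.8225564050047), np.float64(233.80071181983308), np.float64(245.36390495307737)]
  side lean belt cols 247.15485009642197 373.2511475853298
-3 [np.float64(227.75091538850782), np.float64(226.7709835332234), np.float64(240.925904850207)]
  side lean belt cols 253.69572629996577 379.64665532328047
0 [np.float64(217.67840574133123), np.float64(219.82126640261922), np.float64(236.63994348276555)]
  side lean belt cols 260.19038706210404 386.09391719449195
3 [np.float64(207.59503742797438), np.float64(212.95606638584323), np.float64(232.51655323411356)]
  side lean belt cols 266.63621641351665 392.590226152066
6 [np.float64(197.4909406023185), np.float64(206.1808161011726), np.float64(228.56714881735405)]
  side lean belt cols 273.03050411555836 399.13296895304444
```

Sleeve is ~1.5° off upright, with its axis ≈ +4 mm along b from TCP. Moving over the cup.

Request:
step_arm(
  moves=[
    {"linear": [10,2.5,0],"twist": 0,"jaw": 22},
    {"linear": [20,5,0],"twist": 0,"jaw": 22},
    {"linear": [20,5,0],"twist": 0,"jaw": 22},
    {"linear": [12,3,0],"twist": 0,"jaw": 22},
    {"linear": [3.2,0,0],"twist": 0,"jaw": 22},
    {"linear": [0,0,-10],"twist": 0,"jaw": 22},
    {"linear": [0,0,-12],"twist": 0,"jaw": 22},
    {"linear": [0,0,0],"twist": 0,"jaw": 22},
    {"linear": [0,0,0],"twist": 0,"jaw": 22},
  ],
)

```text
clock: 27.65
tcp_pos: [549.7, -264.7, 183.1]
tool_rot: [[0.97, 0.244, -0.0], [0.244, -0.97, 0.0], [-0.0, -0.0, -1.0]]
force: [1.2, -0.3, -2.2]
opening: 0.331
grip_force: 59.5
```

```bash
python3 - <<'E'
from h import *
np.set_printoptions(precision=2,suppress=True)
s=robot.get_state();c=imaging.get_calibration("wrist");T=np.array(s['tcp_pos']);print(s['clock'],T,s['force'])
b=np.array([.97,.244,0]);y=np.array([-.244,.97,0])
w=imaging.get_image("wrist")[:,:,::-1].copy();t=imaging.get_image("scene")[:,:,::-1]
h=cv2.cvtColor(w,cv2.COLOR_BGR2HSV).astype(int)
m=(h[...,0]>100)&(h[...,0]<128)&(h[...,1]>120);k=blob(m,(150,60,500,480));print(cv2.boundingRect(k))
C=np.array([554,-263.3,94]);a=np.linspace(0,6.28,73)
pr=np.array([proj("wrist",C+38*(np.cos(x)*b+np.sin(x)*y),c) for x in a]);print("pred rim",pr.min(0),pr.max(0))
cv2.imwrite('pics/c2.png',np.hstack([w[150:450,120:520],cv2.resize(t[170:320,300:500],(400,300),interpolation=2)]))
E
```

```text
27.65 [ 549.65 -264.74  183.11] [ 1.24 -0.28 -2.22]
(257, 177, 129, 93)
pred rim [255.75 175.87] [387.13 301.95]
```

View pics/c2.png

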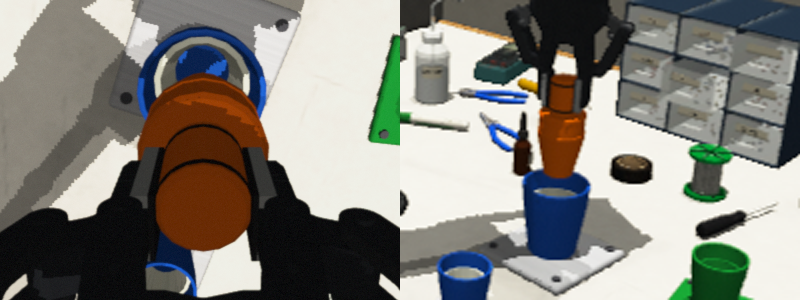

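Sleeve is centred over the cup (rim matches prediction). I have used up (and slightly overrun) my picture allowance, so I continue on numbers only. Lowering.

Request:
step_arm(
  moves=[
    {"linear": [0.4,0.6,-12],"twist": 0,"jaw": 22},
    {"linear": [0,0,-12],"twist": 0,"jaw": 22},
    {"linear": [0,0,-10],"twist": 0,"jaw": 22},
    {"linear": [0,0,-10],"twist": 0,"jaw": 22},
    {"linear": [0,0,0],"twist": 0,"jaw": 22},
    {"linear": [0,0,0],"twist": 0,"jaw": 22},
  ],
)

```text
clock: 28.5
tcp_pos: [550.7, -264.2, 139.6]
tool_rot: [[0.97, 0.244, 0.0], [0.244, -0.97, -0.0], [0.0, 0.0, -1.0]]
force: [-0.3, 0.4, -1.7]
opening: 0.336
grip_force: 59.5
```

Request:
step_arm(
  moves=[
    {"linear": [0,0,-6],"twist": 0,"jaw": 22},
    {"linear": [0,0,-6],"twist": 0,"jaw": 22},
    {"linear": [0,0,-5],"twist": 0,"jaw": 22},
    {"linear": [0,0,0],"twist": 0,"jaw": 22},
    {"linear": [0,0,0],"twist": 0,"jaw": 22},
  ],
)

```text
clock: 29.12
tcp_pos: [550.5, -264.1, 122.4]
tool_rot: [[0.97, 0.244, 0.0], [0.244, -0.97, 0.0], [0.0, -0.0, -1.0]]
force: [-0.3, -0.8, -1.0]
opening: 0.334
grip_force: 59.5
```

Request:
step_arm(
  moves=[
    {"linear": [0,0,-4],"twist": 0,"jaw": 22},
    {"linear": [0,0,-4],"twist": 0,"jaw": 22},
    {"linear": [0,0,-2],"twist": 0,"jaw": 22},
    {"linear": [0,0,0],"twist": 0,"jaw": 22},
    {"linear": [0,0,0],"twist": 0,"jaw": 22},
  ],
)

```text
clock: 29.75
tcp_pos: [550.6, -264.1, 112.4]
tool_rot: [[0.97, 0.244, 0.0], [0.244, -0.97, -0.0], [0.0, 0.0, -1.0]]
force: [0.0, 0.1, -1.9]
opening: 0.334
grip_force: 59.5
```

Request:
step_arm(
  moves=[
    {"linear": [0,0,-2],"twist": 0,"jaw": 22},
    {"linear": [0,0,-1],"twist": 0,"jaw": 22},
    {"linear": [0,0,0],"twist": 0,"jaw": 22},
    {"linear": [0,0,0],"twist": 0,"jaw": 22},
  ],
)

```text
clock: 30.25
tcp_pos: [550.4, -264.0, 109.3]
tool_rot: [[0.97, 0.244, -0.0], [0.244, -0.97, 0.0], [-0.0, -0.0, -1.0]]
force: [-0.2, 0.2, -1.8]
opening: 0.334
grip_force: 59.5
```

Foot 5 mm above the seat, no contact yet, so centring is good. Final millimetres.

Request:
step_arm(
  moves=[
    {"linear": [0,0,-1],"twist": 0,"jaw": 22},
    {"linear": [0,0,-1],"twist": 0,"jaw": 22},
    {"linear": [0,0,-1],"twist": 0,"jaw": 22},
    {"linear": [0,0,0],"twist": 0,"jaw": 22},
    {"linear": [0,0,0],"twist": 0,"jaw": 22},
  ],
)

```text
clock: 30.88
tcp_pos: [550.2, -264.1, 106.3]
tool_rot: [[0.97, 0.244, -0.001], [0.244, -0.97, 0.0], [-0.001, -0.0, -1.0]]
force: [-1.3, -1.2, 0.7]
opening: 0.331
grip_force: 59.5
```

Request:
step_arm(
  moves=[
    {"linear": [0,0,-1],"twist": 0,"jaw": 22},
    {"linear": [0,0,-1],"twist": 0,"jaw": 22},
    {"linear": [0,0,0],"twist": 0,"jaw": 22},
    {"linear": [0,0,0],"twist": 0,"jaw": 22},
  ],
)

```text
clock: 31.38
tcp_pos: [550.2, -264.1, 104.3]
tool_rot: [[0.97, 0.244, -0.001], [0.244, -0.97, 0.0], [-0.001, -0.0, -1.0]]
force: [-4.7, 0.4, 1.5]
opening: 0.337
grip_force: 59.5
```

Contact: lining carries about the sleeve's weight; lateral −4.7 N says shift ~1.5 mm to −x. Relax, then release.

Request:
step_arm(
  moves=[
    {"linear": [-1,0,0],"twist": 0,"jaw": 22},
    {"linear": [-0.5,0,0],"twist": 0,"jaw": 22},
    {"linear": [0,0,0],"twist": 0,"jaw": 22},
  ],
)

```text
clock: 31.75
tcp_pos: [549.5, -264.1, 104.4]
tool_rot: [[0.97, 0.244, 0.001], [0.244, -0.97, -0.0], [0.001, 0.0, -1.0]]
force: [-0.4, 0.4, -1.5]
opening: 0.338
grip_force: 59.5
```

Request:
step_arm(
  moves=[
    {"linear": [0,0,0],"twist": 0,"jaw": 30},
    {"linear": [0,0,0],"twist": 0,"jaw": 34},
    {"linear": [0,0,0],"twist": 0,"jaw": 42},
    {"linear": [0,0,0],"twist": 0,"jaw": 55},
    {"linear": [0,0,0],"twist": 0,"jaw": 65},
    {"linear": [0,0,0],"twist": 0,"jaw": 65},
  ],
)

```text
clock: 32.5
tcp_pos: [549.0, -264.1, 104.4]
tool_rot: [[0.97, 0.244, 0.0], [0.244, -0.97, 0.0], [0.0, 0.0, -1.0]]
force: [-0.7, -0.2, -0.3]
opening: 0.761
grip_force: 0.0
```

Request:
step_arm(
  moves=[
    {"linear": [0,0,8],"twist": 0,"jaw": 65},
    {"linear": [0,0,25],"twist": 0,"jaw": 65},
    {"linear": [0,0,40],"twist": 0,"jaw": 65},
    {"linear": [0,0,40],"twist": 0,"jaw": 65},
    {"linear": [-20,-5,20],"twist": 0,"jaw": 65},
    {"linear": [-30,-7,0],"twist": 0,"jaw": 65},
    {"linear": [-20,-5,0],"twist": 0,"jaw": 65},
    {"linear": [0,0,0],"twist": 0,"jaw": 65},
    {"linear": [0,0,0],"twist": 0,"jaw": 65},
  ],
)

```text
clock: 33.62
tcp_pos: [479.3, -281.0, 237.2]
tool_rot: [[0.97, 0.244, 0.0], [0.244, -0.97, 0.0], [0.0, -0.0, -1.0]]
force: [-0.4, -0.5, 0.7]
opening: 0.764
grip_force: 0.0
```

```bash
python3 - <<'E'
from h import *
np.set_printoptions(precision=2,suppress=True)
s=robot.get_state();c=imaging.get_calibration("wrist");print(s['clock'],s['tcp_pos'],s['force'])
w=imaging.get_image("wrist")[:,:,::-1].copy();cv2.imwrite('pics/f1.png',w)
h=cv2.cvtColor(w,cv2.COLOR_BGR2HSV).astype(int)
o=(h[...,0]<18)&(h[...,1]>150)&(h[...,2]>40)
k=blob(o,(200,20,450,330));print("orange",cv2.boundingRect(k),mid(k))
m=(h[...,0]>100)&(h[...,0]<128)&(h[...,1]>120);kb=blob(m,(150,20,500,330));e=cv2.fitEllipse(cv2.convexHull(kb));print("rim",cv2.boundingRect(kb),ray("wrist",e[0],94,c))
C=np.array([554,-263.3,0]);a=np.linspace(0,6.28,73)
for z,r in((94,38),(98.5,26),(136.5,15)):
  pr=np.array([proj("wrist",C+[r*np.cos(x),r*np.sin(x),z],c) for x in a]);print(z,r,pr.min(0),pr.max(0))
t=imaging.get_image("scene")[:,:,::-1];h=cv2.cvtColor(t,cv2.COLOR_BGR2HSV).astype(int)
k=blob((h[...,0]<18)&(h[...,1]>150)&(h[...,2]>60),(340,210,415,300));print("scene",cv2.boundingRect(k),cv2.minAreaRect(k),proj("scene",C+[0,0,136.5]),proj("scene",C+[0,0,98.5]))
E
```

```text
33.625 [ 479.3  -280.99  237.21] [-0.36 -0.53  0.69]
orange (285, 72, 79, 83) [323.78 113.22]
rim (267, 53, 114, 119) [ 554.24 -263.32   94.  ]
94 38 [265.45  48.92] [381.8  170.85]
98.5 26 [283.22  68.71] [364.07 153.42]
136.5 15 [296.75  82.71] [350.71 139.25]
scene (367, 242, 23, 26) ((378.0, 254.5), (25.0, 22.0), 90.0) [379.94 242.4 ] [378.73 258.09]
```

The orange shoulder outline matches the nested, upright prediction to ~2 px, centred in the rim. Handing in.

```bash
python3 -c "
from station import job
print(job.hand_in())"
```

```text
the job is handed in; nothing more can be done
None
```

I nested the orange sleeve upright in the larger blue cup, released it and handed the job in at about 34 s of the 58 s. In the last camera check it lay within about 2 pixels of the nested position, but the hand-in returned no verdict, and I viewed 12 pictures against your limit of 10.

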